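# Return the gel-bench vessels to their own pads

### The arm

A 6-joint arm with a two-finger parallel gripper is mounted at the origin on the work surface. World frame = base frame: x ahead of the robot, y to its left, z up, the work surface at z = 0. Lengths are in m, angles in rad, forces in N, time in s.
With the tool pointing down it reaches from about 0.3 to 0.75 m from the base axis. Payload 8.5 kg.
Tool frame: the origin (TCP) lies between the finger pads; the fingertips stand 22 mm ahead of it and the grasp point (between the pads) lies 3 mm ahead of it; z points along the fingers, y is the line along which they close (so a half turn about z gives the same grasp; the last joint's range is limited). The gripper opens to 85 mm and grips with 20 to 120 N. Pads are 22 mm wide; open, the fingers measure 114 mm over their backs; the gripper's body (76 mm by 85 mm) begins 54 mm behind the grasp point. The pads swing forward as they close: fully open they stand 13 mm farther back than shut.
Start: joints at [0.941, 0.381, 1.297, -0, 1.464, -0.215], TCP at [0.222, 0.503, 0.253] pointing down, gripper open.
Joint ranges: [-3.11, 3.11], [-0.89, 2.33], [0.22, 2.48], [-1.42, 4.56], [0.17, 2.85], [-2.88, 2.88]. Speed limits (rad/s): [2.39, 2.39, 3.14, 3.14, 3.14, 3.14].

### API

Orientations are given as [roll, pitch, yaw] about the fixed x, y, z axes, in that order (R = Rz(yaw) Ry(pitch) Rx(roll)).
In Python, from bench import read_state, read_camera, calibration, sign_off, find_in, cut_out gives the robot as it stands.
- The arm moves only by the shell command python3 -m jog 'ROWS' [FORCE]. ROWS is JSON, a list of rows, each a list of 7 numbers: the shift along the world's x, y, z in mm, then the turn, a rotation vector about the world's x, y, z in rad, then the opening, from 0 (shut) to 1 (fully open). A call has 1 to 10 rows; each row is the pose to reach, as a shift and turn from the pose commanded when the call began; what a row does not reach only later rows make up. A row lasts 1/12 s, in which the tool goes at most 41.7 mm and 7.16 degrees, less where a joint would pass 70% of its speed; a pose out of reach is approached as far as the arm can. A call with a gripper value outside its range is refused whole. The fingers move at their own pace and stop on an object; FORCE is the grip in N (left out, the last holds). Time passes only in rows, so rows that repeat a pose let the fingers close. It gives the time, the measured TCP pose, the force, the opening and the grip force at its end, in the units of the state.
- read_state(): the state, without advancing time (a new reading comes with each control period).
- read_camera(name): name is "side" or "top"; returns the picture (400x640x3 uint8, red, green, blue); there is no depth.
- calibration(name): a dict with "mtx" (3x3 intrinsics, pixels), "k1" (the pictures are not rectified: a ray, as slopes to the right and down, at radius r is drawn at 1 + k1 r^2 times it, then the intrinsics apply), "R" (3x3) and "t" (3): a world point X has camera coordinates R X + t. Camera axes: x right, y down, z forward; pixel columns grow to the right and rows downward; lengths in m; the calibration is good to about 2 mm. A picture is of the moment at which its call begins. calibration takes no time and is no camera call.
- sign_off(): hands the job in; it is judged then, once.
Trained networks look in the newest picture that a camera, given by its name, has taken for a name from the list of things; names that differ only in an ending like _2 or _b are one class to them, and where a whole thing is asked for, a point or a joint stands for the part that bears it (a point fixed in the world has none). Each returns a list of dicts, best first, with "confidence" (0 to 1); they miss things now and then, are a little off and sometimes report something else, mostly with a low value. They report only what shows in the picture. A call takes as long as a camera call.
- find_in(label, camera): "xyz" ([x, y, z] in m, in world coordinates, good to about 4 mm: the middle of the surface that is visible of it).
- cut_out(label, camera): "mask" (400x640 bool, what is visible of it).
The state is a dict: "time_s": time; "joint_pos": joint angles; "joint_velocities": joint speeds; "tau": joint torques, N m; "tcp_pos": TCP position; "tcp_rot": TCP orientation; "ft_force": force on the tool from outside, world axes, zero at the start; "torque": the same for the moment, N m; "width": opening from 0.0 (shut) to 1.0 (fully open); "grip_force": force on a finger pad.
Only numpy, scipy, OpenCV 4.12 (cv2) and the standard library are available. Lean on these libraries where they do the work, as an engineer would, in place of code of your own. Each camera call takes 0.05 s, during which the arm holds its last target. There are 200 camera calls.

### The job

The stoppered flask, the square bottle and the staining box are standing on one another's rubber pads: put each back, upright and centred, on the pad cut to the shape of its base (flask on the round pad, bottle on the square pad, box lengthwise along the oblong pad). Use the empty cork ring as the spare spot: park the first vessel on it, centred and let go, to free a pad, and leave the ring empty at the end. Never stand a vessel on the bare bench, drop it or tip it over, and leave the tube rack, beaker and tape roll where they are.

Things in the scene. Friction and masses are not known exactly. Their poses are not given: they have to be found in the camera images.
- flask: small conical glass flask with a grey round stopper, upright. Base 64 mm across, cone narrowing to a 26 mm neck between 66 and 88 mm up; stopper 33 mm across, 18 mm tall, from 88 mm up to the top at 106 mm, fixed in place (lift the flask by it). Origin: centre of the underside; z up. About 0.18 kg.
- bottle: white plastic bottle with a square 56 x 56 mm body, 78 mm tall, a 30 mm round neck to 90 mm and a grey round screw cap 36 mm across from 90 to 112 mm (the top), firmly shut (lift the bottle by it). Origin: centre of the underside; x and y square to its sides, z up. About 0.22 kg.
- box: grey plastic slide-staining box with dark ribs on its long sides and a white lid fixed shut. Body 76 mm long (x) by 48 mm wide (y); lid 82 x 48 mm, from 60 to 72 mm up (the top). Its long sides are flat and flush with the lid, for gripping across the 48 mm. Origin: centre of the underside; x along its length, z up. About 0.20 kg.
- round_pad: fixed dark rubber pad, round, 100 mm across, 8 mm thick: the flask's place. At the start the staining box stands on it. Origin: centre of its underside, on the bench.
- square_pad: fixed dark rubber pad, square, 92 x 92 mm, 8 mm thick: the bottle's place. At the start the flask stands on it. Origin: centre of its underside, on the bench; x and y along its sides.
- oblong_pad: fixed dark rubber pad, oblong, 120 mm (x) by 76 mm (y), 8 mm thick: the staining box's place. At the start the bottle stands on it. Origin: centre of its underside, on the bench; x along its length.
- cork_ring: fixed flat cork ring, 100 mm outside, 40 mm hole, flat top 12 mm above the bench: the spare spot, empty at the start; any of the vessels stands steadily on it when centred. Origin: centre of its underside, on the bench.
- rack: bystander: blue tube rack 60 (x) x 140 (y) mm, 61 mm tall with the tubes, loose. Origin: centre of the underside.
- beaker: bystander: empty glass beaker 76 mm across, 95 mm tall, loose. Origin: centre of the underside.
- tape: bystander: roll of green tape lying flat, 96 mm across, 25 mm tall, loose. Origin: centre of the underside.

How it is judged:
On the way:
1. one vessel stands on the cork ring, within 30 mm of its centre, let go and at rest (((horizontal distance between flask and cork_ring below 0.03 m and height (world z) of flask between 0.009 and 0.016 m and contact force between flask and the fingers below 0.1 N and linear speed of flask below 0.02 m/s and angular speed of flask below 0.2 rad/s and angle between flask's own z axis and vertical below 0.1 rad) or (horizontal distance between bottle and cork_ring below 0.03 m and height (world z) of bottle between 0.009 and 0.016 m and contact force between bottle and the fingers below 0.1 N and linear speed of bottle below 0.02 m/s and angular speed of bottle below 0.2 rad/s and angle between bottle's own z axis and vertical below 0.1 rad) or (horizontal distance between box and cork_ring below 0.03 m and height (world z) of box between 0.009 and 0.016 m and contact force between box and the fingers below 0.1 N and linear speed of box below 0.02 m/s and angular speed of box below 0.2 rad/s and angle between box's own z axis and vertical below 0.1 rad))), for 0.2 s.
At the end, for the whole second after the job is handed in: The flask stands on the round pad, the bottle on the square pad and the staining box on the oblong pad, each upright, let go, at rest and within 15 mm of its pad's centre, the box's length within 20 degrees of the pad's length (horizontal distance between flask and round_pad below 0.015 m and height (world z) of flask between 0.005 and 0.012 m and contact force between each of flask, bottle, box and the fingers below 0.1 N and linear speed of each of flask, bottle, box below 0.02 m/s and angular speed of each of flask, bottle, box below 0.2 rad/s and angle between each of flask, bottle, box's own z axis and vertical below 0.1 rad and horizontal distance between bottle and square_pad below 0.015 m and height (world z) of bottle between 0.005 and 0.012 m and horizontal distance between box and oblong_pad below 0.015 m and height (world z) of box between 0.005 and 0.012 m and angle between the x axis of box and the x axis of oblong_pad, either way round below 0.35 rad); the robot touches nothing.
It fails at once if a vessel is set down on the bare bench (height (world z) of any of flask, bottle, box below 0.003 m).
It fails at once if a vessel is tipped over (angle between any of flask, bottle, box's own z axis and vertical above 0.6 rad).
It fails at once if a vessel is dropped (loose in the air, its underside over 40 mm above the bench) ((height (world z) of flask above 0.04 m and contact force between flask and anything else below 0.01 N) or (height (world z) of bottle above 0.04 m and contact force between bottle and anything else below 0.01 N) or (height (world z) of box above 0.04 m and contact force between box and anything else below 0.01 N)).
It fails at once if the rack, beaker or tape roll is moved by more than 20 mm (distance of any of rack, beaker, tape from where it was at the start of the episode above 0.02 m).
It also fails if it takes over 120 s, if anything falls off the work surface, if the arm or the gripper's body presses on something with over 40 N, if the wrist force passes 120 N, or if a joint passes its speed limit or range.

## Working session

There is one attempt and no reset: what is moved stays moved. The work goes in short steps, Python scripts to look and compute and a shell command to move; the robot and the scene stay as the last step left them, time stands still between calls to the robot, and variables do not carry over. Pictures are saved under pics/ and viewed, at most 14 in all, crops included, and the job is handed in when it is done.

```bash
ls; mkdir -p pics
python3 - <<'E'
from bench import *
import cv2,numpy as np
for c in("top","side"):
    im=read_camera(c);cv2.imwrite(f"pics/{c}0.png",im[:,:,::-1])
    k=calibration(c);print(c,np.round(k["R"],3).tolist(),np.round(k["t"],3),k["k1"],np.round(k["mtx"],1).tolist())
    for n in "flask bottle box round_pad square_pad oblong_pad cork_ring rack beaker tape".split():
        r=find_in(n,c);print(n,[(np.round(d["xyz"],3).tolist(),round(d["confidence"],2)) for d in r[:2]])
s=read_state();print(s["time_s"],s["tcp_pos"],s["tcp_rot"],s["width"])
E
```

```text
pics
top [[-0.004, -1.0, -0.012], [-0.983, 0.006, -0.183], [0.183, 0.011, -0.983]] [0.014 0.596 1.262] 0.03813815710026156 [[485.2, 0.0, 317.5], [0.0, 485.2, 197.8], [0.0, 0.0, 1.0]]
flask [([0.58, -0.078, 0.054], 0.65)]
bottle [([0.421, 0.3, 0.084], 0.88)]
box []
round_pad [([0.504, 0.052, 0.004], 0.83)]
square_pad [([0.579, -0.096, 0.009], 0.57), ([0.58, -0.079, 0.052], 0.19)]
oblong_pad [([0.402, 0.309, 0.007], 0.68)]
cork_ring [([0.539, -0.284, 0.009], 0.73)]
rack [([0.718, -0.347, 0.047], 0.86)]
beaker [([0.794, 0.063, 0.048], 0.63)]
tape [([0.733, 0.3, 0.024], 0.68)]
side [[-0.974, -0.224, -0.018], [-0.125, 0.608, -0.784], [0.186, -0.762, -0.621]] [0.603 0.11  0.738] -0.09046938634338332 [[373.7, 0.0, 317.0], [0.0, 373.7, 204.6], [0.0, 0.0, 1.0]]
flask [([0.584, -0.067, 0.055], 0.62)]
bottle [([0.428, 0.33, 0.087], 0.81)]
box [([0.499, 0.095, 0.068], 0.97)]
round_pad []
square_pad [([0.577, -0.057, 0.01], 0.62)]
oblong_pad [([0.409, 0.329, 0.007], 0.78)]
cork_ring [([0.535, -0.273, 0.014], 0.89), ([0.774, 0.074, 0.066], 0.61)]
rack [([0.722, -0.323, 0.047], 0.81)]
beaker []
tape [([0.736, 0.305, 0.024], 0.66)]
1.1 [0.22164968 0.50333362 0.2533213 ] [-3.14155275e+00 -6.34173682e-06  2.72678652e+00] 1.002575566116941
```

View pics/top0.png

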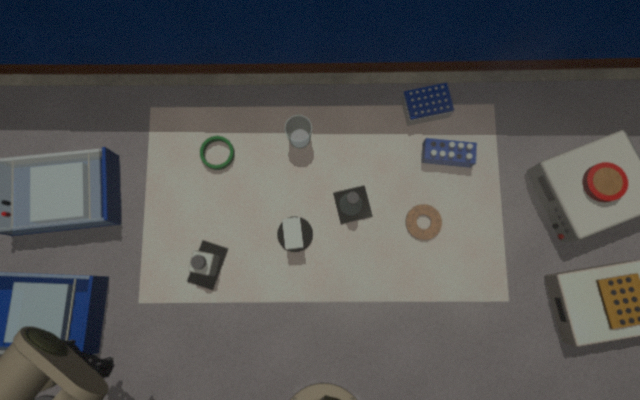

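View pics/side0.png

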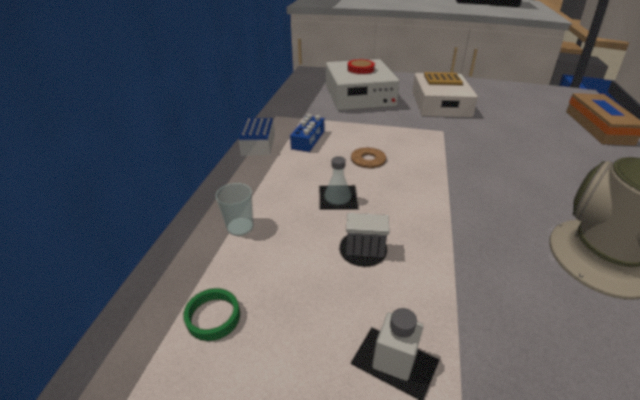

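The top view shows the bottle at (200,262) on the oblong pad, the box at (292,233) on the round pad, the flask at (351,204) on the square pad and the empty ring at (423,222). The side view confirms this. Next I'll measure pad outlines and the tops of the vessels.

```bash
cat > h.py <<'E'
from bench import *
import cv2,numpy as np
def ray(c,uv):
    k=calibration(c);K=np.array(k["mtx"]);R=np.array(k["R"]);t=np.array(k["t"])
    p=cv2.undistortPoints(np.float64(uv).reshape(-1,1,2),K,np.array([k["k1"],0,0,0,0.]))[:,0]
    return -R.T@t,np.c_[p,np.ones(len(p))]@R
def plane(c,uv,z):
    o,d=ray(c,uv);return (o+d*((z-o[2])/d[:,2])[:,None])[:,:2]
def proj(c,X):
    k=calibration(c);r,_=cv2.Rodrigues(np.array(k["R"]))
    return cv2.projectPoints(np.float64(X).reshape(-1,1,3),r,np.array(k["t"]),np.array(k["mtx"]),np.array([k["k1"],0,0,0,0.]))[0][:,0]
def rect(im,c,x,y,z,h=.08,s=4):  # world patch, image right = -y, up = +x ; s px per mm
    n=int(h*2000*s);g=np.arange(n)/s/1000
    X=np.stack(np.broadcast_arrays((x+h-g)[:,None],(y+h-g)[None,:],z),-1)
    m=proj(c,X).reshape(n,n,2).astype(np.float32)
    return cv2.remap(im,m[...,0],m[...,1],cv2.INTER_LINEAR)
def maskrect(c,n,z):
    r=cut_out(n,c)
    if not r:print(n,c,"none");return
    m=r[0]["mask"].astype(np.uint8)
    cs=max(cv2.findContours(m,cv2.RETR_EXTERNAL,cv2.CHAIN_APPROX_NONE)[0],key=cv2.contourArea)[:,0]
    w=np.float32(plane(c,cs,z)*1000);(cx,cy),(a,b),th=cv2.minAreaRect(w)
    (ex,ey),rad=cv2.minEnclosingCircle(w)
    print(n,c,round(r[0]["confidence"],2),"rect",np.round([cx,cy,a,b,th],1),"circ",np.round([ex,ey,2*rad],1))
E
python3 - <<'E'
from h import *
for c in("top","side"):
    im=read_camera(c)
    for n,z in dict(round_pad=.008,square_pad=.008,oblong_pad=.008,cork_ring=.012,box=.08).items(): maskrect(c,n,z)
    P=[rect(im,c,x,y,z,.07,2) for x,y,z in [(.58,-.085,.008),(.58,-.085,.114),(.50,.06,.008),(.50,.07,.08),(.405,.315,.008),(.42,.32,.12)]]
    P=[cv2.drawMarker(p.copy(),(140,140),(255,0,0),0,12,1) for p in P]
    P=np.vstack([np.hstack(P[0::2]),np.hstack(P[1::2])])
    P=np.clip(P.astype(float)*1.6,0,255).astype(np.uint8)
    cv2.imwrite(f"pics/{c}1.png",cv2.resize(P,(798,532))[:,:,::-1])
E
```

```text
round_pad top 0.96 rect [498.2  49.9  47.1  98.3  74.5] circ [503.4  68.8  98.4]
square_pad top 0.6 rect [586.6 -85.2  92.3  95.2  12.4] circ [586.8 -84.8 125.8]
oblong_pad top 0.81 rect [420.8 313.1  81.  124.5  70.9] circ [420.  314.1 139.3]
cork_ring top 0.63 rect [ 536.1 -279.5   97.    98.3   75.5] circ [ 535.8 -280.2   99.8]
box top 0.87 rect [499.   76.7  84.7  49.6   6.4] circ [499.4  75.5  90.6]
round_pad side 0.59 rect [515.6 100.1  56.9 100.5  62. ] circ [507.5  84.9 101.3]
square_pad side 0.92 rect [584.7 -81.7  87.9  96.   12.6] circ [586.  -81.9 124.6]
oblong_pad side 0.73 rect [421.3 317.4  79.8 120.4  70.2] circ [420.9 317.  137.7]
cork_ring side 0.67 rect [ 536.6 -275.5   98.3  108.5    8.9] circ [ 539.9 -276.8  113. ]
box side 0.68 rect [772.1  89.4  77.8 178.9  24.5] circ [768.2  87.7 180. ]
```

View pics/top1.png

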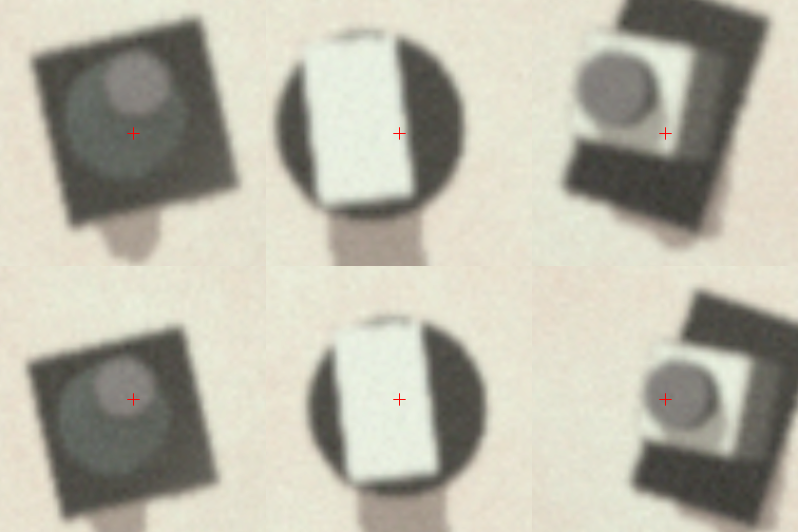

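View pics/side1.png

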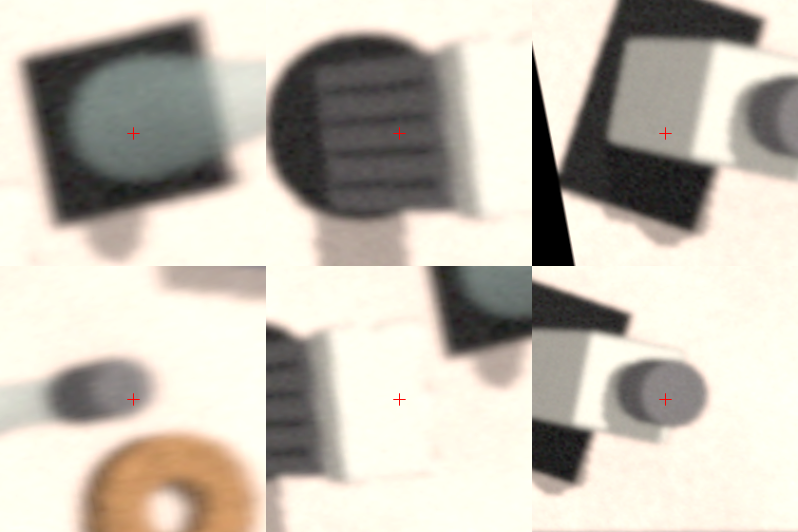

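Each panel spans 140 mm, with red crosses at the assumed points.

| Thing | Position (mm) | Yaw | Where read |
|---|---|---|---|
| Flask stopper | (587, -80) | – | top (124,387) |
| Square pad | (586, -84) | – | |
| Round pad | (504, 77) | – | top (370,125) |
| Box | (499, 78) | +6° | |
| Oblong pad | (421, 315) | -19.5° | |
| Cap | (422, 314) | – | top (680,396) |
| Ring | (536, -279) | – | |

The two cameras agree to about 3 mm. I'll move above the flask first.

```bash
python3 -m jog '[[365,-583,-40,0,0,0,1],[365,-583,-40,0,0,0,1],[365,-583,-40,0,0,0,1],[365,-583,-40,0,0,0,1],[365,-583,-40,0,0,0,1],[365,-583,-40,0,0,0,1],[365,-583,-40,0,0,0,1],[365,-583,-40,0,0,0,1],[365,-583,-40,0,0,0,1],[365,-583,-40,0,0,0,1]]' 30
```

```text
time_s: 2.53
tcp_pos: [0.4431, 0.1488, 0.2293]
tcp_rot: [3.141, 0.0, 2.727]
ft_force: [0.3, -0.1, 0.2]
width: 1.002
grip_force: 0.0
```

```bash
python3 -m jog '[[144,-229,-49,0,0,0,1],[144,-229,-49,0,0,0,1],[144,-229,-49,0,0,0,1],[144,-229,-49,0,0,0,1],[144,-229,-49,0,0,0,1],[144,-229,-49,0,0,0,1],[144,-229,-49,0,0,0,1],[144,-229,-49,0,0,0,1],[144,-229,-49,0,0,0,1],[144,-229,-49,0,0,0,1]]' 30
python3 - <<'E'
from h import *
print(read_state()["tcp_pos"])
a=read_camera("top");b=read_camera("side")
cv2.imwrite("pics/a.png",cv2.resize(np.hstack([a[120:280,280:440],b[80:240,260:420]]),(800,400),interpolation=2)[:,:,::-1])
E
```

```text
time_s: 3.37
tcp_pos: [0.586, -0.0776, 0.1802]
tcp_rot: [3.141, -0.001, 2.727]
ft_force: [-0.6, -0.2, -0.7]
width: 1.004
grip_force: 0.0
[ 0.58601483 -0.07763448  0.18016784]
```

View pics/a.png

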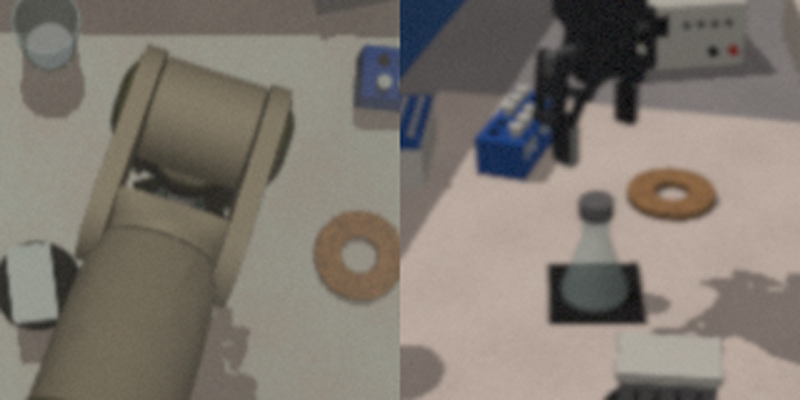

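The side view shows the fingers at columns 565 and 625 straddling the stopper at 596. Descending and closing.

```bash
python3 -m jog '[[0,-2,-25,0,0,0,1],[0,-2,-50,0,0,0,1],[0,-2,-75,0,0,0,1],[0,-2,-75,0,0,0,0.6],[0,-2,-75,0,0,0,0.2],[0,-2,-75,0,0,0,0.2],[0,-2,-75,0,0,0,0.2],[0,-2,-75,0,0,0,0.2],[0,-2,-75,0,0,0,0.2],[0,-2,-75,0,0,0,0.2]]' 30
```

```text
time_s: 4.3
tcp_pos: [0.5871, -0.0803, 0.1071]
tcp_rot: [3.141, 0.003, 2.727]
ft_force: [-1.1, 0.2, 7.1]
width: 0.376
grip_force: 29.5
```

```bash
python3 -m jog '[[0,0,10,0,0,0,0],[0,0,25,0,0,0,0],[0,0,45,0,0,0,0],[-6,-24,50,0,0,0,0],[-13,-50,50,0,0,0,0],[-20,-80,50,0,0,0,0],[-28,-110,50,0,0,0,0],[-36,-140,50,0,0,0,0],[-44,-170,50,0,0,0,0],[-50,-196,50,0,0,0,0]]' 40; python3 -m jog '[[0,0,0,0,0,0,0],[0,0,0,0,0,0,0]]';  python3 - <<'E'
from h import *
print(read_state()["tcp_pos"])
a=read_camera("top");b=read_camera("side")
cv2.imwrite("pics/b.png",cv2.resize(np.hstack([a[150:290,360:500],b[80:220,280:420]]),(800,400),interpolation=2)[:,:,::-1])
E
```

```text
time_s: 5.13
tcp_pos: [0.5356, -0.2781, 0.156]
tcp_rot: [-3.141, 0.001, 2.726]
ft_force: [1.0, -0.4, -1.5]
width: 0.37
grip_force: 39.9
time_s: 5.3
tcp_pos: [0.536, -0.2773, 0.1557]
tcp_rot: [3.142, 0.0, 2.725]
ft_force: [-1.3, 0.2, -1.5]
width: 0.372
grip_force: 40.0
[ 0.53598792 -0.27726067  0.15566386]
```

View pics/b.png

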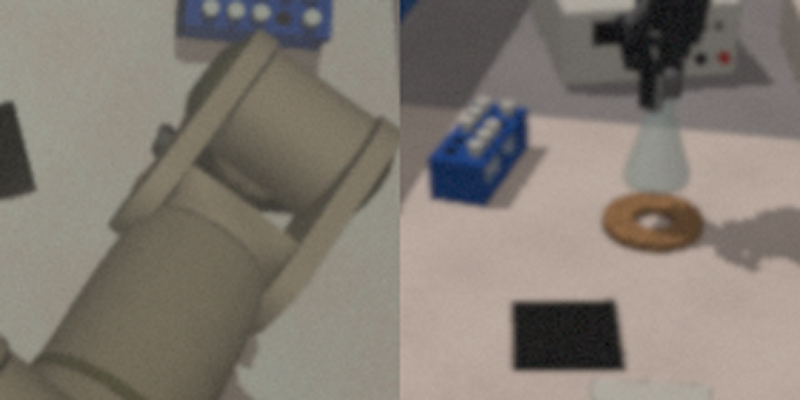

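The flask hangs upright in the fingers above the ring (side crop, 655,215). Lowering and releasing.

```bash
python3 -m jog '[[0,-1,-20,0,0,0,0],[0,-1,-35,0,0,0,0],[0,-1,-41,0,0,0,0],[0,-1,-44,0,0,0,0],[0,-1,-44,0,0,0,0],[0,-1,-44,0,0,0,0.45],[0,-1,-44,0,0,0,0.6],[0,-1,-44,0,0,0,0.8],[0,-1,-44,0,0,0,1],[0,-1,-44,0,0,0,1]]'; python3 -m jog '[[0,0,0,0,0,0,1],[0,0,10,0,0,0,1],[0,0,30,0,0,0,1],[0,0,60,0,0,0,1],[0,0,90,0,0,0,1]]'
```

```text
time_s: 6.23
tcp_pos: [0.5364, -0.2773, 0.1113]
tcp_rot: [-3.141, 0.0, 2.727]
ft_force: [0.3, -0.7, -0.4]
width: 0.986
grip_force: 0.0
time_s: 6.65
tcp_pos: [0.5361, -0.277, 0.2025]
tcp_rot: [3.141, -0.001, 2.727]
ft_force: [0.3, -0.2, -0.8]
width: 0.995
grip_force: 0.0
```

```bash
python3 -m jog '[[-114,591,0,0,0,0,1],[-114,591,0,0,0,0,1],[-114,591,0,0,0,0,1],[-114,591,0,0,0,0,1],[-114,591,0,0,0,0,1],[-114,591,0,0,0,0,1],[-114,591,0,0,0,0,1],[-114,591,0,0,0,0,1],[-114,591,0,0,0,0,1],[-114,591,0,0,0,0,1]]'
```

```text
time_s: 7.48
tcp_pos: [0.4568, 0.1337, 0.2021]
tcp_rot: [3.141, 0.001, 2.726]
ft_force: [0.7, 0.4, -0.1]
width: 1.003
grip_force: 0.0
```

```bash
python3 -m jog '[[-35,180,-10,0,0,0,1],[-35,180,-10,0,0,0,1],[-35,180,-10,0,0,0,1],[-35,180,-10,0,0,0,1],[-35,180,-10,0,0,0,1],[-35,180,-10,0,0,0,1],[-35,180,-10,0,0,0,1]]'
python3 - <<'E'
from h import *
print(read_state()["tcp_pos"])
a=read_camera("top");b=read_camera("side")
cv2.imwrite("pics/c.png",cv2.resize(np.hstack([a[130:310,350:530],b[220:400,320:500]]),(800,400),interpolation=2)[:,:,::-1])
E
```

```text
time_s: 8.07
tcp_pos: [0.4222, 0.3125, 0.1916]
tcp_rot: [3.141, 0.0, 2.729]
ft_force: [-0.3, -1.2, -0.2]
width: 1.0
grip_force: 0.0
[0.42218092 0.31245828 0.19159501]
```

View pics/c.png

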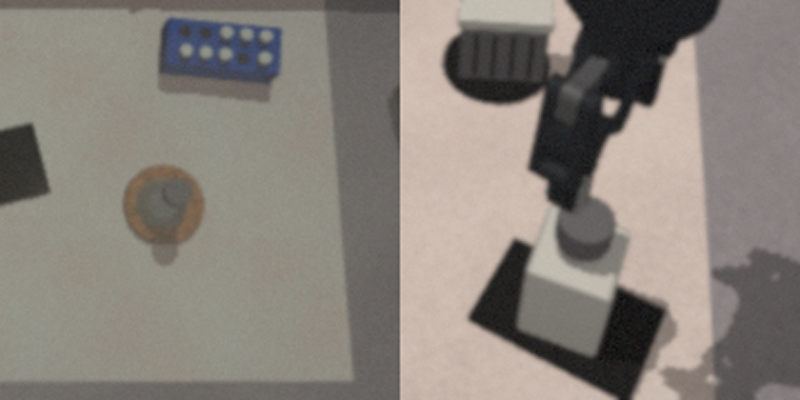

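The flask stands centred on the ring at (163,204). The gripper is over the bottle cap (588,225). Descending to grip.

```bash
python3 -m jog '[[0,1,-25,0,0,0,1],[0,1,-50,0,0,0,1],[0,1,-79,0,0,0,1],[0,1,-79,0,0,0,1],[0,1,-79,0,0,0,0.6],[0,1,-79,0,0,0,0.3],[0,1,-79,0,0,0,0.2],[0,1,-79,0,0,0,0],[0,1,-79,0,0,0,0],[0,1,-79,0,0,0,0]]' 40;python3 -m jog '[[0,0,0,0,0,0,0],[0,0,10,0,0,0,0],[0,0,30,0,0,0,0],[0,0,60,0,0,0,0],[0,0,100,0,0,0,0],[0,0,100,0,0,0,0]]'
```

```text
time_s: 9.0
tcp_pos: [0.4231, 0.3132, 0.1137]
tcp_rot: [3.139, 0.002, 2.727]
ft_force: [-0.7, -0.0, 5.7]
width: 0.406
grip_force: 39.3
time_s: 9.5
tcp_pos: [0.4245, 0.314, 0.2195]
tcp_rot: [3.132, 0.009, 2.727]
ft_force: [1.2, 0.9, 0.3]
width: 0.41
grip_force: 40.4
```

```bash
python3 -m jog '[[8,-20,5,0,0,0.03,0],[20,-50,5,0,0,0.06,0],[32,-80,5,0,0,0.09,0],[44,-110,5,0,0,0.12,0],[56,-140,5,0,0,0.15,0],[68,-170,5,0,0,0.18,0],[80,-200,5,0,0,0.21,0],[92,-230,5,0,0,0.24,0],[104,-260,5,0,0,0.26,0],[116,-290,5,0,0,0.28,0]]' 40;python3 -m jog '[[12,-30,0,0,0,0,0],[24,-60,0,0,0,0,0],[36,-85,-5,0,0,0,0],[45,-105,-25,0,0,0,0],[47,-108,-55,0,0,0,0],[47,-108,-65,0,0,0,0],[47,-108,-65,0,0,0,0],[47,-108,-65,0,0,0,0]]';  python3 - <<'E'
from h import *
print(read_state()["tcp_pos"])
a=read_camera("top");b=read_camera("side")
cv2.imwrite("pics/d.png",cv2.resize(np.hstack([a[120:280,280:440],b[80:240,260:420]]),(800,400),interpolation=2)[:,:,::-1])
E
```

```text
time_s: 10.33
tcp_pos: [0.5387, 0.0213, 0.2176]
tcp_rot: [-3.142, 0.001, 3.008]
ft_force: [0.5, 0.7, -1.3]
width: 0.409
grip_force: 40.4
time_s: 11.0
tcp_pos: [0.5854, -0.0845, 0.1529]
tcp_rot: [3.141, 0.0, 3.008]
ft_force: [0.5, -0.0, -1.0]
width: 0.41
grip_force: 40.5
[ 0.58542481 -0.08445917  0.15288771]
```

View pics/d.png

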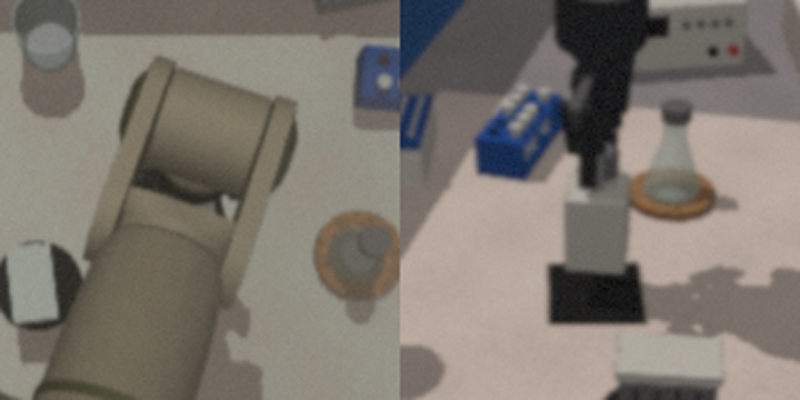

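The bottle hangs straight over the square pad in the side crop (598,225). Lowering 39 mm and letting go.

```bash
python3 -m jog '[[0,0,-18,0,0,0,0],[0,0,-31,0,0,0,0],[0,0,-37,0,0,0,0],[0,0,-39,0,0,0,0],[0,0,-39,0,0,0,0],[0,0,-39,0,0,0,0.48],[0,0,-39,0,0,0,0.6],[0,0,-39,0,0,0,0.8],[0,0,-39,0,0,0,1],[0,0,-39,0,0,0,1]]'; python3 -m jog '[[0,0,0,0,0,0,1],[0,0,10,0,0,0,1],[0,0,30,0,0,0,1],[0,0,60,0,0,0,1],[0,0,75,0,0,0,1]]'
```

```text
time_s: 11.93
tcp_pos: [0.5856, -0.0851, 0.1134]
tcp_rot: [-3.141, 0.0, 3.007]
ft_force: [0.6, -0.3, -0.3]
width: 0.986
grip_force: 0.0
time_s: 12.35
tcp_pos: [0.5862, -0.0853, 0.1919]
tcp_rot: [-3.141, 0.004, 3.007]
ft_force: [0.2, 0.1, 0.7]
width: 0.998
grip_force: 0.0
```

```bash
python3 -m jog '[[-87,163,0,0,0,0.06,1],[-87,163,0,0,0,0.12,1],[-87,163,0,0,0,0.18,1],[-87,163,0,0,0,0.24,1],[-87,163,0,0,0,0.24,1],[-87,163,0,0,0,0.24,1],[-87,163,0,0,0,0.24,1],[-87,163,-30,0,0,0.24,1],[-87,163,-50,0,0,0.24,1],[-87,163,-50,0,0,0.24,1]]'
python3 - <<'E'
from h import *
print(read_state()["tcp_pos"],read_state()["tcp_rot"])
a=read_camera("top");b=read_camera("side")
cv2.imwrite("pics/e.png",cv2.resize(np.hstack([a[120:280,280:440],b[140:300,280:440]]),(800,400),interpolation=2)[:,:,::-1])
E
```

```text
time_s: 13.18
tcp_pos: [0.4976, 0.0768, 0.1353]
tcp_rot: [3.141, -0.006, -3.038]
ft_force: [-0.1, -0.2, 0.5]
width: 1.001
grip_force: 0.0
[0.49761904 0.07683711 0.13525981] [ 3.14070502 -0.0058311  -3.03806977]
```

View pics/e.png

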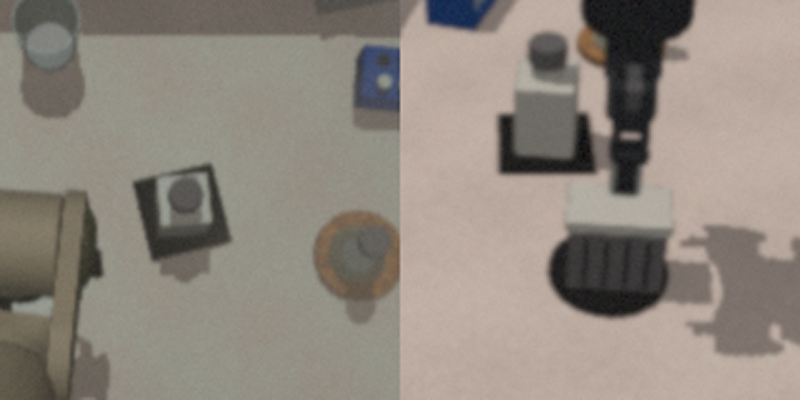

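The bottle stands in the middle of its pad (183,208), and the gripper is aligned over the box (625,190). Descending onto the box.

```bash
python3 -m jog '[[0,1,-20,0,0,0,1],[0,1,-45,0,0,0,1],[0,1,-75,0,0,0,1],[0,1,-75,0,0,0,1],[0,1,-75,0,0,0,0.7],[0,1,-75,0,0,0,0.5],[0,1,-75,0,0,0,0.3],[0,1,-75,0,0,0,0],[0,1,-75,0,0,0,0],[0,1,-75,0,0,0,0]]' 40;python3 -m jog '[[0,0,0,0,0,0,0],[0,0,10,0,0,0,0],[0,0,30,0,0,0,0],[0,0,60,0,0,0,0],[0,0,90,0,0,0,0],[0,0,90,0,0,0,0]]'
```

```text
time_s: 14.12
tcp_pos: [0.4995, 0.0787, 0.0652]
tcp_rot: [-3.141, 0.004, -3.036]
ft_force: [-1.1, -1.1, 7.6]
width: 0.553
grip_force: 40.7
time_s: 14.62
tcp_pos: [0.5007, 0.0789, 0.1593]
tcp_rot: [-3.14, 0.011, -3.036]
ft_force: [1.8, 0.7, -0.3]
width: 0.554
grip_force: 41.9
```

```bash
python3 -m jog '[[-8,24,0,0,0,-0.05,0],[-16,48,0,0,0,-0.1,0],[-24,72,0,0,0,-0.15,0],[-32,96,0,0,0,-0.2,0],[-40,120,0,0,0,-0.25,0],[-48,144,0,0,0,-0.3,0],[-56,168,0,0,0,-0.35,0],[-64,192,0,0,0,-0.4,0],[-72,216,0,0,0,-0.445,0],[-79,237,-10,0,0,-0.445,0]]';python3 -m jog '[[0,0,-20,0,0,0,0],[0,0,-40,0,0,0,0],[0,0,-40,0,0,0,0],[0,0,-40,0,0,0,0]]';  python3 - <<'E'
from h import *
print(read_state()["tcp_pos"])
a=read_camera("top");b=read_camera("side")
cv2.imwrite("pics/f.png",cv2.resize(np.hstack([a[200:320,140:260],b[240:400,320:480][:]if 0 else cv2.resize(b[240:400,320:480],(120,120))]),(800,400),interpolation=2)[:,:,::-1])
E
```

```text
time_s: 15.45
tcp_pos: [0.4194, 0.3177, 0.1449]
tcp_rot: [3.139, 0.003, 2.8]
ft_force: [0.2, 0.4, -1.6]
width: 0.558
grip_force: 42.0
time_s: 15.78
tcp_pos: [0.4192, 0.3158, 0.1032]
tcp_rot: [-3.141, -0.001, 2.802]
ft_force: [0.9, -0.1, -1.5]
width: 0.552
grip_force: 41.8
[0.41922867 0.31578622 0.10320898]
```

View pics/f.png

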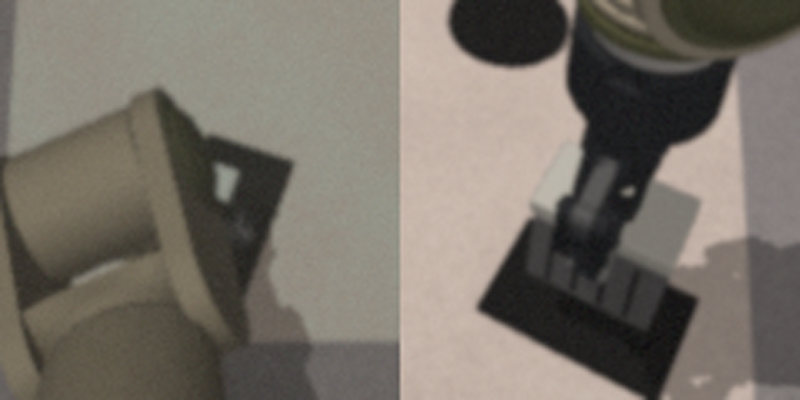

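The box hangs level and parallel to the oblong pad, directly over it (side crop, 605,260). Lowering 38 mm.

```bash
python3 -m jog '[[1,0,-18,0,0,0,0],[1,0,-30,0,0,0,0],[1,0,-36,0,0,0,0],[1,0,-38,0,0,0,0],[1,0,-38,0,0,0,0],[1,0,-38,0,0,0,0.63],[1,0,-38,0,0,0,0.75],[1,0,-38,0,0,0,0.9],[1,0,-38,0,0,0,1],[1,0,-38,0,0,0,1]]'; python3 -m jog '[[0,0,0,0,0,0,1],[0,0,10,0,0,0,1],[0,0,40,0,0,0,1],[0,0,80,0,0,0,1],[0,0,120,0,0,0,1],[0,0,140,0,0,0,1]]'
```

```text
time_s: 16.72
tcp_pos: [0.4206, 0.316, 0.0654]
tcp_rot: [3.141, 0.0, 2.802]
ft_force: [0.0, -0.5, -0.3]
width: 1.0
grip_force: 0.0
time_s: 17.22
tcp_pos: [0.4212, 0.3164, 0.2105]
tcp_rot: [3.137, 0.005, 2.802]
ft_force: [0.5, 0.4, 0.3]
width: 0.999
grip_force: 0.0
```

```bash
python3 - <<'E'
from h import *
for c in("top","side"):
    im=read_camera(c)
    for n,z in dict(round_pad=.008,square_pad=.008,cork_ring=.012).items(): maskrect(c,n,z)
    P=[rect(im,c,x,y,z,.07,2) for x,y,z in [(.504,.077,.008),(.536,-.278,.118),(.586,-.085,.12)]]
    P=np.hstack([cv2.drawMarker(p.copy(),(140,140),(255,0,0),0,12,1) for p in P])
    if c=="top":A=P
cv2.imwrite("pics/g.png",cv2.resize(np.clip(np.vstack([A,P])*1.6,0,255).astype(np.uint8),(798,532))[:,:,::-1])
E
python3 -m jog '[[115,-594,0,0,0,0,1],[115,-594,0,0,0,0,1],[115,-594,0,0,0,0,1],[115,-594,0,0,0,0,1],[115,-594,0,0,0,0,1],[115,-594,0,0,0,0,1],[115,-594,0,0,0,0,1],[115,-594,0,0,0,0,1],[115,-594,0,0,0,0,1],[115,-594,0,0,0,0,1]]'
```

```text
round_pad top 0.58 rect [504.2  75.2  96.9  97.8  44.8] circ [504.6  75.   99.4]
square_pad top 0.81 rect [586.7 -85.9  92.8  92.3  12.7] circ [587.3 -84.7 125. ]
cork_ring top 0.73 rect [ 537.4 -278.8   94.2   98.1   43.8] circ [ 536.8 -280.1  100.9]
round_pad side 0.62 rect [504.5  79.2  96.9 101.3  11.6] circ [505.1  78.8 105.4]
square_pad side 0.75 rect [584.5 -82.3  90.2  96.2  11.6] circ [585.7 -80.7 125.2]
cork_ring side 0.68 rect [ 536.4 -263.6   92.5   88.4    4.8] circ [ 537.8 -270.9  105.7]
time_s: 18.45
tcp_pos: [0.4994, -0.0953, 0.2044]
tcp_rot: [3.141, -0.002, 2.802]
ft_force: [1.0, -0.5, -0.2]
width: 1.001
grip_force: 0.0
```

View pics/g.png

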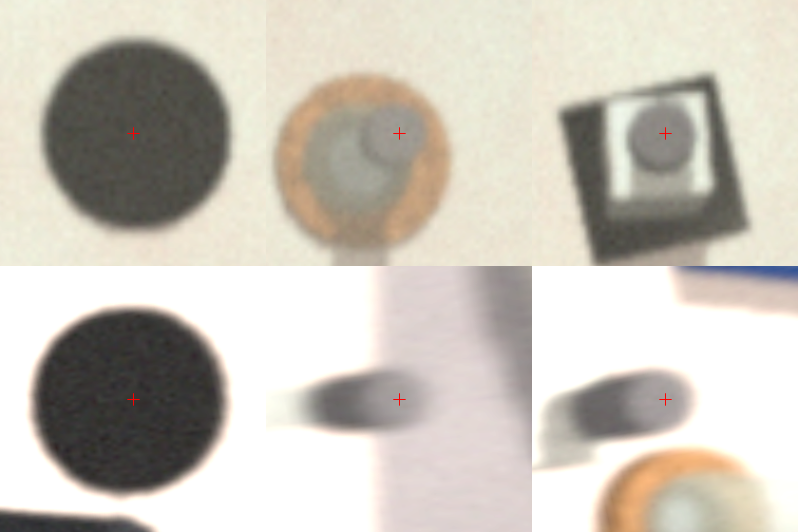

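The round pad is centred on its cross at (504, 77), the stopper on its cross at (536, -278), and the bottle cap is centred over the square pad. Going on to the flask.

```bash
python3 -m jog '[[37,-183,-5,0,0,0,1],[37,-183,-5,0,0,0,1],[37,-183,-5,0,0,0,1],[37,-183,-5,0,0,0,1],[37,-183,-5,0,0,0,1],[37,-183,-5,0,0,0,1],[37,-183,-5,0,0,0,1],[37,-183,-5,0,0,0,1]]'
```

```text
time_s: 19.12
tcp_pos: [0.5364, -0.2753, 0.1995]
tcp_rot: [3.141, -0.002, 2.802]
ft_force: [-0.0, 0.1, -0.5]
width: 0.997
grip_force: 0.0
```

```bash
python3 -m jog '[[0,-1,-25,0,0,0,1],[0,-1,-55,0,0,0,1],[0,-1,-89,0,0,0,1],[0,-1,-89,0,0,0,1],[0,-1,-89,0,0,0,0.6],[0,-1,-89,0,0,0,0.3],[0,-1,-89,0,0,0,0],[0,-1,-89,0,0,0,0],[0,-1,-89,0,0,0,0],[0,-1,-89,0,0,0,0]]' 40;python3 -m jog '[[0,0,0,0,0,0,0],[0,0,10,0,0,0,0],[0,0,30,0,0,0,0],[0,0,60,0,0,0,0],[0,0,95,0,0,0,0],[0,0,125,0,0,0,0],[0,0,145,0,0,0,0],[0,0,145,0,0,0,0]]'
```

```text
time_s: 19.95
tcp_pos: [0.5373, -0.2774, 0.113]
tcp_rot: [-3.141, 0.003, 2.802]
ft_force: [-0.3, 1.6, 6.3]
width: 0.378
grip_force: 39.1
time_s: 20.62
tcp_pos: [0.5375, -0.2778, 0.2619]
tcp_rot: [-3.138, 0.009, 2.802]
ft_force: [0.6, -0.6, -1.0]
width: 0.37
grip_force: 40.0
```

```bash
python3 -m jog '[[-3,25,0,0,0,0,0],[-6,60,0,0,0,0,0],[-9,95,0,0,0,0,0],[-12,130,0,0,0,0,0],[-15,165,0,0,0,0,0],[-18,200,0,0,0,0,0],[-21,235,0,0,0,0,0],[-25,270,0,0,0,0,0],[-29,305,0,0,0,0,0],[-33,335,0,0,0,0,0]]';python3 -m jog '[[0,19,-10,0,0,0,0],[0,19,-40,0,0,0,0],[0,19,-75,0,0,0,0],[0,19,-105,0,0,0,0],[0,19,-110,0,0,0,0],[0,19,-110,0,0,0,0]]';  python3 - <<'E'
from h import *
print(read_state()["tcp_pos"])
a=read_camera("top");b=read_camera("side")
cv2.imwrite("pics/i.png",cv2.resize(np.hstack([a[200:320,140:260],cv2.resize(b[140:300,280:440],(120,120))]),(800,400),interpolation=2)[:,:,::-1])
E
```

```text
time_s: 21.45
tcp_pos: [0.5026, 0.0599, 0.2557]
tcp_rot: [-3.141, -0.001, 2.802]
ft_force: [1.1, -0.6, -0.8]
width: 0.371
grip_force: 40.0
time_s: 21.95
tcp_pos: [0.5028, 0.0768, 0.1449]
tcp_rot: [-3.14, -0.004, 2.802]
ft_force: [0.2, -0.1, -0.1]
width: 0.37
grip_force: 40.2
[0.50276672 0.07683218 0.14488248]
```

View pics/i.png

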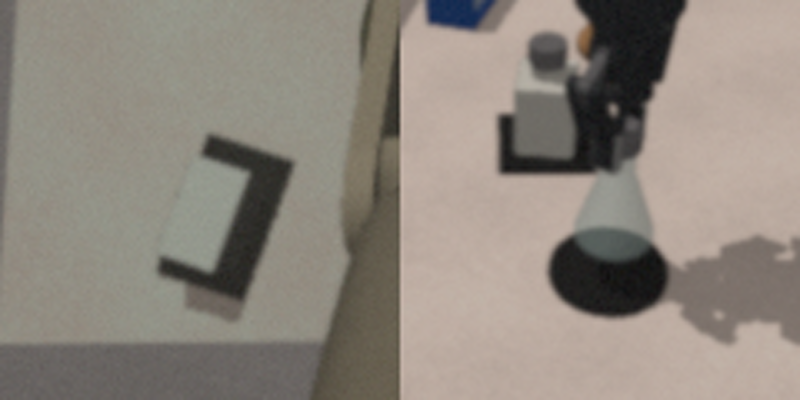

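The box sits parallel on its pad (left crop), and the flask hangs over the round pad (615,215). Lowering 36.5 mm and releasing.

```bash
python3 -m jog '[[1,0,-18,0,0,0,0],[1,0,-30,0,0,0,0],[1,0,-35,0,0,0,0],[1,0,-36.5,0,0,0,0],[1,0,-36.5,0,0,0,0],[1,0,-36.5,0,0,0,0.45],[1,0,-36.5,0,0,0,0.6],[1,0,-36.5,0,0,0,0.8],[1,0,-36.5,0,0,0,1],[1,0,-36.5,0,0,0,1]]'; python3 -m jog '[[0,0,0,0,0,0,1],[0,0,10,0,0,0,1],[0,0,40,0,0,0,1],[0,0,80,0,0,0,1],[0,0,120,0,0,0,1],[-35,-20,140,0,0,0,1],[-70,-40,140,0,0,0,1],[-105,-60,140,0,0,0,1],[-140,-80,140,0,0,0,1],[-140,-80,140,0,0,0,1]]'; python3 -m jog '[[0,-40,0,0,0,0,1],[0,-80,0,0,0,0,1],[0,-120,0,0,0,0,1],[0,-160,0,0,0,0,1],[0,-200,0,0,0,0,1],[0,-200,0,0,0,0,1],[0,-200,0,0,0,0,1]]'
python3 - <<'E'
from h import *
for c in("top","side"):
    im=read_camera(c)
    P=[rect(im,c,x,y,z,.07,2) for x,y,z in [(.504,.077,.114),(.586,-.085,.12),(.421,.316,.08)]]
    P=np.hstack([cv2.drawMarker(p.copy(),(140,140),(255,0,0),0,12,1) for p in P])
    if c=="top":A=P
cv2.imwrite("pics/j.png",cv2.resize(np.clip(np.vstack([A,P])*1.5,0,255).astype(np.uint8),(798,532))[:,:,::-1])
E
```

```text
time_s: 22.88
tcp_pos: [0.5048, 0.0768, 0.1099]
tcp_rot: [3.141, 0.001, 2.802]
ft_force: [-0.2, -0.3, 0.5]
width: 0.984
grip_force: 0.0
time_s: 23.72
tcp_pos: [0.3598, -0.0043, 0.2495]
tcp_rot: [-3.14, -0.002, 2.799]
ft_force: [0.5, -0.4, -0.0]
width: 1.0
grip_force: 0.0
time_s: 24.3
tcp_pos: [0.3646, -0.2047, 0.2493]
tcp_rot: [3.141, -0.001, 2.798]
ft_force: [-0.5, 0.1, 0.6]
width: 1.003
grip_force: 0.0
```

View pics/j.png

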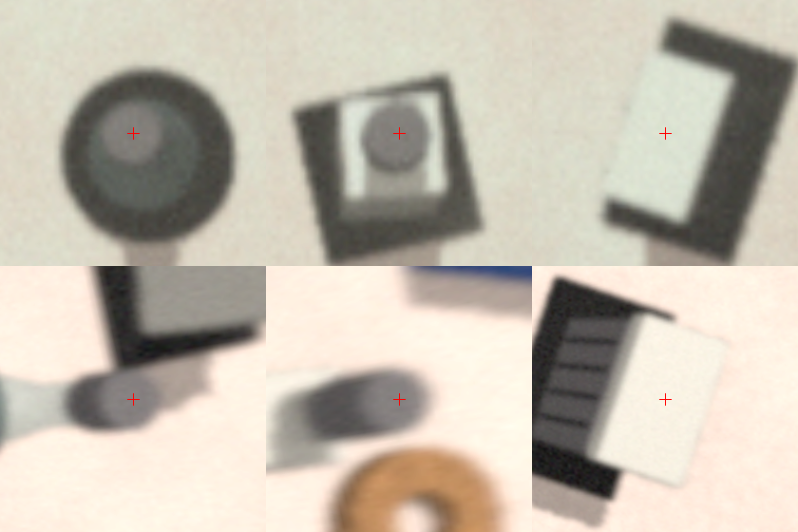

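All three vessels are upright and within about 4 mm of their pad centres (red crosses). The ring is empty and the arm is clear.

```bash
python3 -c "from bench import *;print(sign_off())"
```

```text
the job is handed in; nothing more can be done
None
```

I handed the job in with the flask on the round pad, the bottle on the square pad and the box lengthwise on the oblong pad. All three stand upright within about 4 mm of their pad centres by the last camera check, the cork ring is empty, and the sign-off gave no verdict.

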